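# Slide a cover panel off the stack and close the instrument housing

### The job

Press on the blue cover panel that lies on top of the stack and slide it out over the yellow-marked front edge of the riser until it clearly overhangs (a good four centimetres, without falling), then pinch the overhanging end and lift the panel off. Lay it gently on top of the open grey instrument housing, flat, square and centred between the two end cheeks, so that it closes the opening, and let go. Leave the two bare metal plates in their place on the riser, and do not shift the screwdriver, the bottle or the meter.

Things in the scene. Friction and masses are not known exactly. Their poses are not given: they have to be found in the camera images.
- panel: Blue-painted metal cover panel to be moved: flat sheet 160 x 50 x 4 mm, 85 g, loose on top of the stack. Origin at its very centre; x along its 160 mm, y across its 50 mm, z normal; same either way round. Starts flat, within 0.12 rad of square to the yellow edge, its front end 10 to 45 mm behind it. Its paint slides easily on the plate below: a fingertip pressing 5 to 20 N drags it along.
- panel_front (a point): Middle of the panel's front end edge (-x end, towards the robot and the yellow edge), 80 mm from its centre, half-way through its thickness.
- plate_a: Bare aluminium plate 170 x 100 x 4 mm, 180 g, directly under the blue panel. Origin at its centre, x along its length. Stays on the riser.
- plate_b: The same kind of plate, lying on the riser under plate_a; it does not slide easily. Origin at its centre.
- riser: Fixed stand 260 (x) x 200 (y) x 60 mm high, flat light wooden top; origin at the centre of its underside, x pointing back from its front edge. On it lie plate_b (60 to 64 mm above the bench), plate_a (64 to 68) and the blue panel (68 to 72). Its front edge (-x side, towards the robot, turned up to 0.3 rad) has a yellow strip; nothing stands close in front of it.
- riser_edge (a point): Middle of the riser's front top edge (the yellow one), 60 mm above the bench; axes as the riser's: -x points out over the free space in front, y along the edge.
- case: Fixed slim grey housing, open on top, green circuit board inside. Origin under its centre, x along its length. Long walls 40 mm apart over their outsides, 4 mm thick, rim 80 mm above the bench. At each end a dark cheek 40 mm wide stands 8 mm above the rim; inner faces 170 mm apart: 5 mm to spare at each panel end. A centred panel overhangs each long side by 5 mm.
- case_seat (a point): Centre of the housing's mouth at rim height (80 mm above the bench); x along the housing's length. The panel's centre belongs 2 mm above this point.
- driver_grip (a point): Screwdriver with a red handle, lying between robot and work, 170 mm long; point on its handle. Not to be moved.
- cleaner: White bottle with a yellow band and grey cap, 56 mm across, 150 mm high, on the left; origin under its centre. Not to be moved.
- meter: Grey hand-held meter 150 x 75 x 34 mm lying on the right; origin under its centre. Not to be moved.
Things that resemble listed ones, but are neither listed nor needed, are in the scene too. Several things have the shape of the panel; the one meant has the colours described above. Leave any red look-alike of the case alone.

How it is judged:
By the outcome, as a careful person would: the job done as asked, in the order asked, and still so for the second after the job is handed in, with the robot touching nothing.
It also fails if it takes over 51 s, if anything falls off the work surface, if the arm or the gripper's body presses on something with over 40 N, if the wrist force passes 120 N, or if a joint passes its speed limit or range.

### The arm

A 6-joint arm with a two-finger parallel gripper is mounted at the origin on the work surface. World frame = base frame: x ahead of the robot, y to its left, z up, the work surface at z = 0. Lengths are in m, angles in rad, forces in N, time in s.
With the tool pointing down it reaches from about 0.275 to 0.875 m from the base axis. Payload 12.5 kg.
Tool frame: the origin (TCP) lies on the centre line of the jaws, within the pads' length; the fingertips stand r.finger_overhang ahead of it and the grasp point (between the pads) lies 3 mm ahead of it (r.finger_overhang is the distance from the TCP to the fingertips, in m); z points along the fingers, y is the direction in which the jaws open and shut (so a half turn about z gives the same grasp; the last joint's range is limited). The gripper opens to 85 mm and grips with 20 to 120 N. Pads are 22 mm wide; open, the fingers measure 114 mm over their backs; the gripper's body (76 mm by 85 mm) begins 54 mm behind the grasp point. The pads swing forward as they close: fully open they stand 13 mm farther back than shut.
Start: joints at [1.252, 0.351, 1.652, -0, 1.139, -0.085], TCP at [0.127, 0.535, 0.253] pointing down, gripper open.
Joint ranges: [-2.75, 2.75], [-0.79, 2.1], [0.01, 2.65], [-1.57, 4.71], [0.07, 3.14], [-2.87, 2.87]. Speed limits (rad/s): [2.22, 2.22, 2.79, 3.14, 3.14, 3.14].

### API

Orientations are given as a unit quaternion [x, y, z, w].
In Python, from cell import r, optics gives the robot as it stands. The module is installed in compiled form; this text tells all that it offers. Calls block until the motion is done:
- r.move_to(position, orientation): joint-space move of the TCP to a pose.
- r.move_linear(position, rot=None, vel=0.15): straight line of the TCP; rot=None keeps the orientation; vel is the mean speed in m/s.
- r.set_joints(angles): joint-space move.
- r.set_gripper(opening, squeeze=None): opening from 0.0 (shut) to 1.0 (fully open); squeeze is the grip in N (None keeps the last); returns when the fingers have stopped.
- r.sleep(seconds).
- r.inverse_kinematics(position, orientation): joint angles nearest the present ones, or None.
- optics.get_image(name): name is "scene" or "top" or "wrist"; returns a dict with "pixels" (384x512x3 uint8, red, green, blue), "depth" (384x512 float32, m along the optical axis (not along the pixel's ray), 0 where there is no reading), "fx", "fy", "cx", "cy" (pixels), "camera_from_world" (4x4, takes a point from world to camera coordinates); the wrist camera has in their place "mount" (4x4, takes a point from camera to tool coordinates, whose origin is the TCP and whose axes are the flange's). Camera axes: x right, y down, z forward; pixel columns grow to the right and rows downward; lengths in m; the calibration is good to about 2 mm. A picture is of the moment at which its call begins: read the wrist's pose just before it.
A pose or a line that the arm cannot do raises r.PlanningError and nothing moves.
- r.hand_in(): hands the job in, once; it reports no verdict.
Readings, each from a call of its own:
- r.current_t(): time.
- r.current_q(): joint angles.
- r.current_qvel(): joint speeds.
- r.current_effort(): joint torques, N m.
- r.current_tool_pos(): TCP position.
- r.current_ee_rot(): TCP orientation.
- r.current_contact_force(): force on the tool from outside, world axes, zero at the start.
- r.current_torque(): the same for the moment, N m.
- r.current_opening(): opening from 0.0 (shut) to 1.0 (fully open).
Only numpy, scipy, OpenCV 4.12 (cv2) and the standard library are available. Lean on these libraries where they do the work, as an engineer would, in place of code of your own. Each camera call takes 0.05 s, during which the arm holds its last target.

## Working session

There is one attempt and no reset: what is moved stays moved. The work goes in short steps, each a Python script; the robot and the scene stay as the last script left them, time stands still between calls to the robot, and variables do not carry over. Pictures are saved under pics/ and viewed, and the job is handed in when it is done.

```bash
mkdir -p pics; ls
python3 - <<'E'
from cell import r, optics
import cv2, numpy as np
for n in ("scene","top","wrist"):
    d=optics.get_image(n); cv2.imwrite(f"pics/{n}0.png",d["pixels"][:,:,::-1])
    np.savez(f"{n}0.npz",**d)
    print(n,d["fx"],d["fy"],d["cx"],d["cy"],np.round(d.get("camera_from_world",d.get("mount")),4).tolist())
print(r.current_t(),r.finger_overhang,r.current_tool_pos(),r.current_ee_rot(),r.current_opening(),r.current_contact_force())
E
```

```text
pics
scene 359.65576291640707 359.65576291640707 255.55803568178843 194.14927134399505 [[-0.6306, 0.776, -0.0145, 0.333], [0.4666, 0.3641, -0.8061, -0.157], [-0.6202, -0.5151, -0.5916, 1.595], [0.0, 0.0, 0.0, 1.0]]
top 398.6922341634871 398.6922341634871 256.5108815421372 192.43491595927424 [[0.0265, -0.9996, -0.007, -0.0204], [-0.9948, -0.0256, -0.0985, 0.508], [0.0983, 0.0096, -0.9951, 1.3199], [0.0, 0.0, 0.0, 1.0]]
wrist 282.4923589225797 282.4923589225797 253.94216853484696 196.2512518083123 [[-0.0007, -0.9472, -0.3206, 0.0821], [1.0, -0.0009, 0.0006, -0.0004], [-0.0009, -0.3206, 0.9472, -0.1213], [0.0, 0.0, 0.0, 1.0]]
0.15 0.022 [0.12730018 0.53483083 0.25286393] [ 1.16633811e-01  9.93174884e-01 -4.39204219e-04 -1.07275448e-04] 0.9981309148902513 [ 0.22248962  0.63619912 -0.80075692]
```

View pics/top0.png

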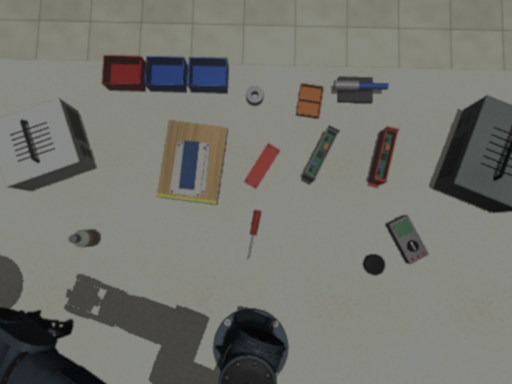

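View pics/scene0.png

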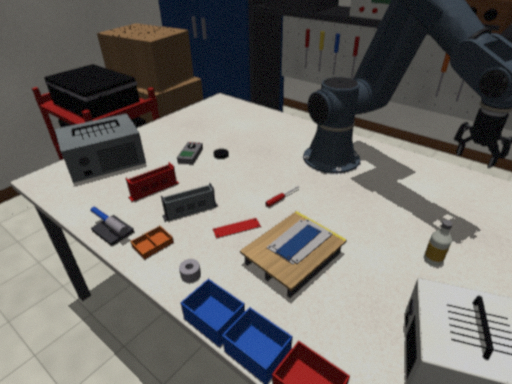

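Top view: the blue panel is on the grey plates on the wooden riser (~189,165), with the yellow edge at its bottom (~188,201). The grey open housing with a green board is at (320,154). The red housing look-alike at (383,157) and the red strip at (262,166) are not the ones meant. I'll confirm with enlarged crops.

Run:
```python
import cv2
im=cv2.imread("pics/top0.png")
cv2.imwrite("pics/c1.png",cv2.resize(im[112:212,150:240],None,fx=6,fy=6,interpolation=cv2.INTER_CUBIC))
cv2.imwrite("pics/c2.png",cv2.resize(im[115:195,290:410],None,fx=6,fy=6,interpolation=cv2.INTER_CUBIC))
```

```text
(no output)
```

View pics/c1.png

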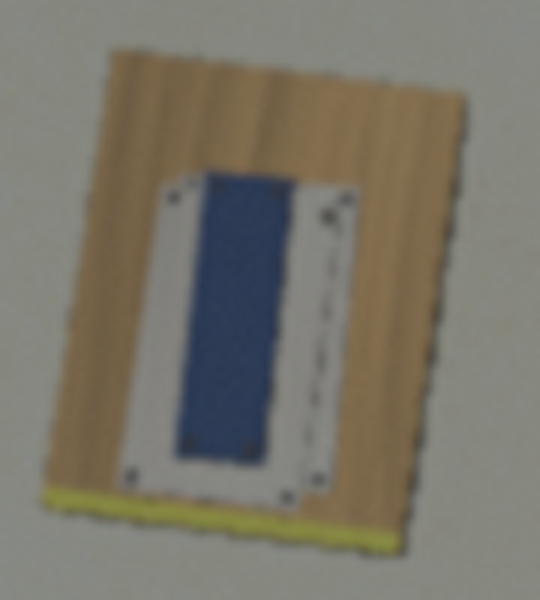

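View pics/c2.png

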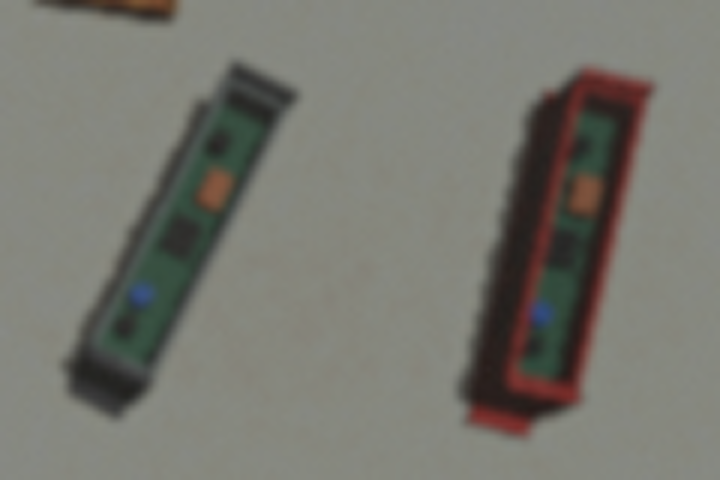

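Crops confirm: the blue panel lies on two plates on the riser, and the target is the grey housing with dark cheeks. I'll localise from the top view.

```bash
cat > h.py <<'E'
import numpy as np
from scipy.spatial.transform import Rotation as R
def ray_plane(d,uv,z,T=None):
    """pixels -> world on plane z ; T world_from_camera"""
    if T is None: T=np.linalg.inv(d["camera_from_world"])
    uv=np.atleast_2d(np.asarray(uv,float))
    c=np.c_[(uv[:,0]-d["cx"])/d["fx"],(uv[:,1]-d["cy"])/d["fy"],np.ones(len(uv))]@T[:3,:3].T
    o=T[:3,3]; s=(z-o[2])/c[:,2]
    return o+c*s[:,None]
def wristT(p,q,mount):
    T=np.eye(4);T[:3,:3]=R.from_quat(q).as_matrix();T[:3,3]=p
    return T@mount
def proj(d,P,T=None):
    C=d["camera_from_world"] if T is None else np.linalg.inv(T)
    c=np.atleast_2d(P)@C[:3,:3].T+C[:3,3]
    return np.c_[d["fx"]*c[:,0]/c[:,2]+d["cx"],d["fy"]*c[:,1]/c[:,2]+d["cy"]]
def down(yaw):
    """tool pointing down, tool y (jaw axis) at world angle yaw"""
    y=np.array([np.cos(yaw),np.sin(yaw),0]);z=np.array([0,0,-1.]);x=np.cross(y,z)
    return R.from_matrix(np.c_[x,y,z]).as_quat()
E
python3 - <<'E'
from h import *
d=np.load("top0.npz")
print("cam",np.linalg.inv(d["camera_from_world"])[:3,3])
def c1(p): return np.array(p)/6+[150,112]-0.4
def c2(p): return np.array(p)/6+[290,115]-0.4
P=ray_plane(d,c1([(207,174),(295,183),(267,463),(177,455)]),0.072); print("panel",P.round(4),P.mean(0).round(4))
for a,b in((0,1),(1,2),(2,3),(3,0)):
    v=P[b]-P[a];print(np.linalg.norm(v).round(4),np.arctan2(v[1],v[0]).round(3))
E_=ray_plane(d,c1([(42,508),(402,555),(467,95),(112,48)]),0.06);print("riser",E_.round(4));
for a,b in((0,1),(1,2),(2,3),(3,0)):
    v=E_[b]-E_[a];print(np.linalg.norm(v).round(4),np.arctan2(v[1],v[0]).round(3))
C=ray_plane(d,c2([(234,63),(299,96),(122,418),(69,390)]),0.088);print("case cheeks",C.round(4),C.mean(0))
for a,b in((0,1),(1,2),(2,3),(3,0)):
    v=C[b]-C[a];print(np.linalg.norm(v).round(4),np.arctan2(v[1],v[0]).round(3))
from cell import r
print(r.current_t())
E
```

```text
cam [ 0.37616106 -0.0200289   1.36332614]
panel [[0.6695 0.236  0.072 ]
 [0.6657 0.1873 0.072 ]
 [0.5105 0.1962 0.072 ]
 [0.5136 0.2454 0.072 ]] [0.5898 0.2162 0.072 ]
0.0488 -1.649
0.1554 3.084
0.0493 1.508
0.1562 -0.06
riser [[0.4838 0.3206 0.06  ]
 [0.4631 0.1223 0.06  ]
 [0.7206 0.0954 0.06  ]
 [0.7425 0.2947 0.06  ]]
0.1994 -1.675
0.2588 -0.104
0.2004 1.461
0.26 3.042
case cheeks [[ 0.7291 -0.2372  0.088 ]
 [ 0.7116 -0.2726  0.088 ]
 [ 0.533  -0.1789  0.088 ]
 [ 0.5474 -0.1502  0.088 ]] [ 0.63026693 -0.20971077  0.088     ]
0.0395 -2.029
0.2017 2.658
0.0321 1.104
0.2014 -0.446
0.15
```

Run:
```python
from h import *
from cell import r
d=dict(np.load("wrist0.npz"))
jy=np.pi/2-0.065
P=np.array([[0.6695,0.236,.072],[.6657,.1873,.072],[.5105,.1962,.072],[.5136,.2454,.072],[.4838,.3206,.06],[.4631,.1223,.06]])
for tp in ([.62,.21,.2],[.64,.21,.25],[.6,.21,.25],[.68,.21,.2]):
    T=wristT(tp,down(jy),d["mount"]);print(tp,proj(d,P,T).round(0).tolist(),np.round(r.inverse_kinematics(tp,down(jy)),3))
case=np.array([.630,-.21]);cy=-.446;ax=np.array([np.cos(cy),np.sin(cy)]);n=np.array([-ax[1],ax[0]])
P=np.array([[*(case+a*ax*.085+b*n*.02),.08] for a,b in((1,1),(1,-1),(-1,-1),(-1,1))])
for s in(.02,.05,.08):
  for jyc in (cy+np.pi/2,cy-np.pi/2):
    tp=[*(case+s*ax*(1 if jyc>0 else -1)),.25]
    T=wristT(tp,down(jyc),d["mount"]);q=r.inverse_kinematics(tp,down(jyc));print(s,proj(d,P,T).round(0).tolist(),q if q is None else np.round(q,3))
for jyc in (cy+np.pi/2,cy-np.pi/2):
    tp=[*(case-.055*ax),.085];print(r.inverse_kinematics(tp,down(jyc)))
print(r.current_t())
```

```text
[0.62, 0.21, 0.2] [[284.0, 240.0], [234.0, 239.0], [228.0, 66.0], [289.0, 66.0], [380.0, 21.0], [132.0, 10.0]] [ 0.255  0.593  1.409 -0.     1.14  -1.25 ]
[0.64, 0.21, 0.25] [[279.0, 203.0], [236.0, 203.0], [231.0, 49.0], [283.0, 49.0], [359.0, 11.0], [149.0, 1.0]] [ 0.248  0.582  1.301 -0.     1.259 -1.258]
[0.6, 0.21, 0.25] [[280.0, 235.0], [239.0, 235.0], [234.0, 94.0], [284.0, 94.0], [357.0, 57.0], [157.0, 49.0]] [ 0.263  0.51   1.417 -0.     1.214 -1.242]
[0.68, 0.21, 0.2] [[282.0, 181.0], [228.0, 181.0], [221.0, -22.0], [287.0, -23.0], [386.0, -72.0], [115.0, -85.0]] [ 0.234  0.698  1.225 -0.     1.219 -1.272]
0.02 [[272.0, 236.0], [237.0, 236.0], [233.0, 75.0], [275.0, 75.0]] [-0.393  0.602  1.267 -0.     1.273 -1.518]
0.02 [[233.0, 75.0], [275.0, 75.0], [272.0, 236.0], [237.0, 236.0]] [-0.39   0.526  1.392 -0.     1.224  1.627]
0.05 [[272.0, 212.0], [236.0, 212.0], [232.0, 40.0], [276.0, 40.0]] [-0.396  0.661  1.167 -0.     1.314 -1.52 ]
0.05 [[232.0, 40.0], [276.0, 40.0], [272.0, 212.0], [236.0, 212.0]] [-0.387  0.471  1.479 -0.     1.191  1.629]
0.08 [[273.0, 186.0], [236.0, 186.0], [231.0, 2.0], [277.0, 2.0]] [-0.398  0.723  1.058 -0.     1.361 -1.522]
0.08 [[231.0, 2.0], [277.0, 2.0], [273.0, 186.0], [236.0, 186.0]] [-0.384  0.417  1.563 -0.     1.162  1.632]
[-3.86929053e-01  6.64363267e-01  1.61061640e+00 -4.44089210e-16
  8.66612989e-01 -1.51172538e+00]
[-3.86929053e-01  6.64363267e-01  1.61061640e+00 -4.44089210e-16
  8.66612989e-01  1.62986727e+00]
0.15
```

```bash
cat > look.py <<'E'
from h import *
from cell import r, optics
import cv2
def look(name,save=True):
    p=np.array(r.current_tool_pos());q=np.array(r.current_ee_rot())
    d=optics.get_image("wrist");d["T"]=wristT(p,q,d["mount"])
    cv2.imwrite(f"pics/{name}.png",d["pixels"][:,:,::-1]);np.savez(f"{name}.npz",**d)
    print(name,"tcp",p.round(4),"t",round(r.current_t(),2));return d
E
python3 - <<'E'
from look import *
r.move_to([.615,.21,.2],down(np.pi/2-.065))
r.set_gripper(0.0,30)
d=look("w1");print(r.current_contact_force(),r.current_opening())
im=d["pixels"][:,:,::-1]
cv2.imwrite("pics/w1c.png",cv2.resize(im[0:270,110:400],None,fx=2.2,fy=2.2,interpolation=cv2.INTER_CUBIC))
E
```

```text
w1 tcp [0.615 0.21  0.2  ] t 3.08
[-0.97640743 -0.22626661  0.99207979] -0.0001896260734097045
```

View pics/w1c.png

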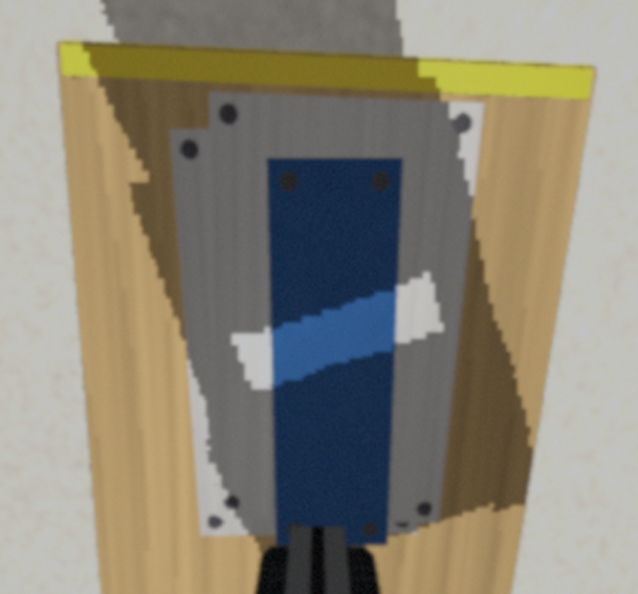

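The picture shows the panel's front corners at crop (268,159)/(402,159) and its back corners at ~(277,543)/(386,543). The yellow edge runs (59,42)–(595,68), with plate_a just behind it.

Run:
```python
from h import *
d=dict(np.load("w1.npz"))
c=lambda p:np.array(p)/2.2+[110,0]-.27
P=ray_plane(d,c([(268,159),(402,159),(386,543),(277,543)]),.072,d["T"])
print(P.round(4),P.mean(0).round(4))
for a,b in((0,1),(1,2),(2,3),(3,0)):
    v=P[b]-P[a];print(np.linalg.norm(v).round(4),np.arctan2(v[1],v[0]).round(3))
E=ray_plane(d,c([(59,42),(595,68)]),.06,d["T"]);v=E[1]-E[0]
print(E.round(4),E.mean(0),np.linalg.norm(v),np.arctan2(v[1],v[0])-np.pi/2)
n=np.array([-v[1],v[0]]);n/=np.linalg.norm(n)
print(n,(P[:,:2]-E[0,:2])@n)
A=ray_plane(d,c([(209,93),(484,102)]),.068,d["T"]);print("plateA front",A,(A[:,:2]-E[0,:2])@n)
```

```text
[[0.5098 0.1984 0.072 ]
 [0.5131 0.2476 0.072 ]
 [0.6718 0.2369 0.072 ]
 [0.6685 0.1879 0.072 ]] [0.5908 0.2177 0.072 ]
0.0494 1.505
0.1591 -0.067
0.0491 -1.637
0.159 3.076
[[0.4645 0.1248 0.06  ]
 [0.4858 0.3213 0.06  ]] [0.47516542 0.22304542 0.06      ] 0.19761128504416525 -0.10796245275965055
[-0.99417771  0.10775284] [-0.0371383  -0.03504728 -0.19398578 -0.19604061]
plateA front [[0.48612777 0.17871098 0.068     ]
 [0.49560699 0.27844578 0.068     ]] [-0.01567568 -0.014353  ]
```

Run:
```python
from look import *
t0=r.current_t()
x,y=.5905+.015,.2172-.001
r.move_linear([x,y,.102],vel=.15)
f0=np.array(r.current_contact_force());print("f0",f0.round(2),r.current_t())
z=.0965
while True:
    r.move_linear([x,y,z],vel=.03)
    f=np.array(r.current_contact_force())-f0
    print(round(z,4),f.round(2),r.current_tool_pos()[2],round(r.current_t(),2))
    if f[2]>7 or z<.0885 or r.current_t()-t0>8: break
    z-=.0008 if f[2]<1 else .0005
```

```text
f0 [ 0.19  0.04 -0.08] 3.8833
0.0965 [ 0.44 -0.93 -0.32] 0.09664418345120313 4.22
0.0957 [-0.08  0.55 -0.39] 0.09576882129710426 4.47
0.0949 [ 0.69 -0.24  0.37] 0.09485367440475238 4.72
0.0941 [ 0.28 -0.27  0.68] 0.09414127267470528 4.97
0.0933 [-1.31 -0.09  6.23] 0.09411570656212559 5.22
0.0928 [-2.07 -0.24 10.11] 0.09407523435586211 5.47
```

Run:
```python
from look import *
n=np.array([-.9942,.1078]);p=np.array([.6055,.2162]);z=.0928
for s in (.02,.045,.07,.086):
    r.move_linear([*(p+n*s),z],vel=.05)
    f=np.array(r.current_contact_force());print(s,f.round(2),np.round(r.current_tool_pos(),4),round(r.current_t(),2))
    if f[2]<7: z-=.0004
    if f[2]>15: z+=.0004
r.move_linear([*(p+n*.086),.11],vel=.08)
r.move_linear([.615,.21,.2],vel=.25)
d=look("w2")
im=d["pixels"][:,:,::-1]
cv2.imwrite("pics/w2c.png",cv2.resize(im[0:270,110:400],None,fx=2.2,fy=2.2,interpolation=cv2.INTER_CUBIC))
```

```text
0.02 [-2.75  0.15 11.08] [0.5861 0.2187 0.0941] 6.02
0.045 [-2.62  0.7  10.66] [0.5612 0.2214 0.094 ] 6.67
0.07 [-2.07  1.   12.42] [0.5364 0.2241 0.0941] 7.32
0.086 [-2.84  0.55 11.69] [0.5205 0.2259 0.094 ] 7.78
w2 tcp [0.6138 0.2099 0.1985] t 8.88
```

View pics/w2c.png

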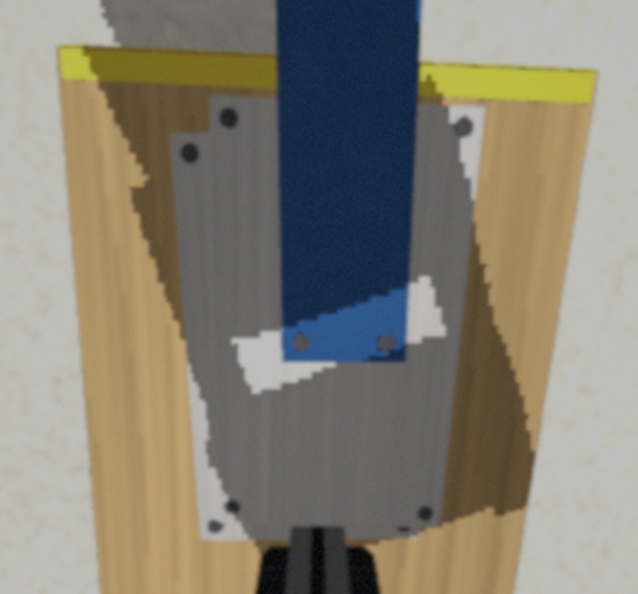

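The panel slid about 86 mm: its back corners are now at crop (284,361)/(406,361), its front end runs off the top of the image past the yellow edge, and the plates haven't moved. Next is the overhang.

Run:
```python
from h import *
from cell import r
d=dict(np.load("w2.npz"))
c=lambda p:np.array(p)/2.2+[110,0]-.27
P=ray_plane(d,c([(284,361),(406,361),(421,3),(277,3)]),.072,d["T"])
print(P.round(4))
v=P[1]-P[0];print(np.linalg.norm(v),np.arctan2(v[1],v[0])-np.pi/2)
for a,b in((2,1),(3,0)):
    v=P[b]-P[a];print(np.arctan2(v[1],v[0]))
E=ray_plane(d,c([(59,45),(595,72)]),.06,d["T"]);v=E[1]-E[0];n=np.array([-v[1],v[0]]);n/=np.linalg.norm(n)
print(E,np.arctan2(v[1],v[0])-np.pi/2)
m=P[:2].mean(0);
for yaw in(-.067,-.055):
    a=np.array([np.cos(yaw),np.sin(yaw)]);print("centre",m[:2]-.08*a,"front",m[:2]-.16*a,"overhang",(m[:2]-.16*a-E[0,:2])@n)
A=ray_plane(d,c([(209,97),(484,106)]),.068,d["T"]);print("plateA front",A,(A[:,:2]-E[0,:2])@n)
```

```text
[[0.5839 0.1979 0.072 ]
 [0.5871 0.2473 0.072 ]
 [0.4631 0.2549 0.072 ]
 [0.4599 0.2058 0.072 ]]
0.0494517357905292 -0.06577375642266126
-0.061535914859772445
-0.06353834753480589
[[0.46422997 0.12486713 0.06      ]
 [0.48583778 0.32071673 0.06      ]] -0.10988415129812168
centre [0.50567032 0.22795483] front [0.42584982 0.23331082] overhang 0.0500409523548075
centre [0.5056118  0.22699662] front [0.42573277 0.23139441] overhang 0.04994713272405329
plateA front [[0.48613121 0.17858494 0.068     ]
 [0.49560426 0.27801274 0.068     ]] [-0.01587829 -0.01439064]
```

Run:
```python
from look import *
q=down(np.pi/2-.065)
r.set_gripper(.8,50)
r.move_linear([.4497,.2313,.14],rot=q,vel=.25)
r.sleep(.2)
f0=np.array(r.current_contact_force())
r.move_linear([.4497,.2313,.069],vel=.1)
print(np.round(r.current_contact_force()-f0,2),r.current_opening(),r.current_t())
r.set_gripper(.3,50)
print(np.round(r.current_contact_force()-f0,2),r.current_opening(),r.current_t())
d=look("w3")
s=optics.get_image("scene");cv2.imwrite("pics/s3.png",cv2.resize(s["pixels"][190:310,220:370,::-1],None,fx=5,fy=5,interpolation=cv2.INTER_CUBIC))
```

```text
[ 0.95 -0.63  0.66] 0.8007394920002244 11.45
[0.78 0.41 2.61] 0.5693031660190188 11.7583
w3 tcp [0.45   0.2314 0.0695] t 11.81
```

View pics/w3.png

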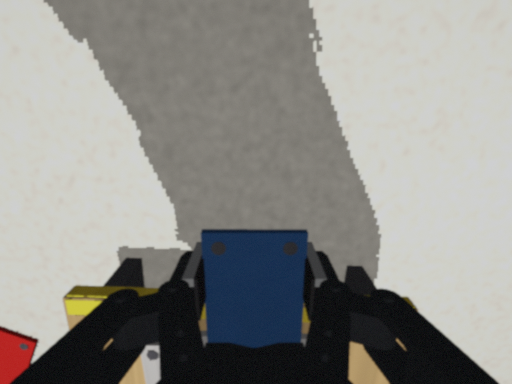

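View pics/s3.png

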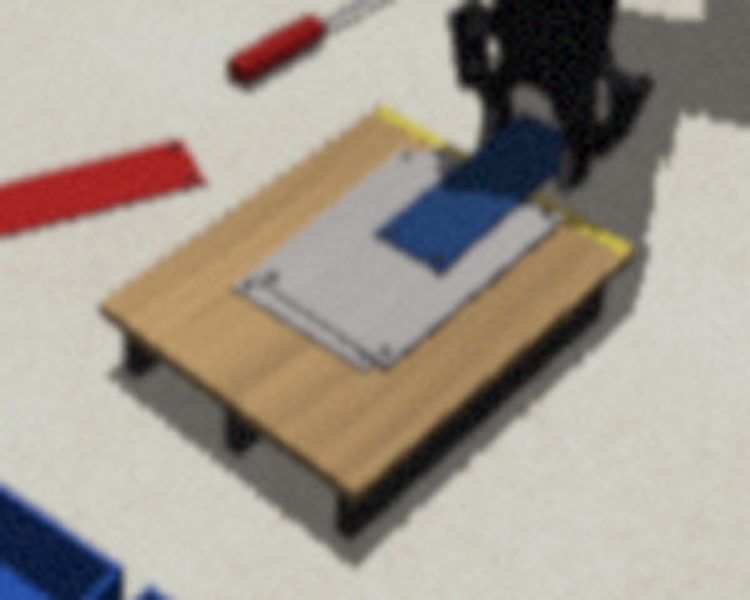

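The panel is gripped across its width at the overhang: its front end is at v≈231, columns 202–306, square in the jaws, with opening 0.57 ≈ 48–50 mm. Lifting, then a look at the housing.

Run:
```python
from look import *
r.move_linear([.4497,.2313,.12],vel=.06)
print(r.current_opening(),np.round(r.current_contact_force(),2),r.current_t())
r.move_linear([.4497,.2313,.24],vel=.2)
cy=-.446;q=down(np.pi/2+cy)
ax=np.array([np.cos(cy),np.sin(cy)])
r.move_linear([*(np.array([.63,-.21])+.05*ax),.25],rot=q,vel=.25)
r.sleep(.3)
d=look("w4");print(r.current_opening())
s=optics.get_image("scene");cv2.imwrite("pics/s4.png",s["pixels"][:,:,::-1])
cv2.imwrite("pics/w4c.png",cv2.resize(d["pixels"][0:300,130:400,::-1],None,fx=2,fy=2,interpolation=cv2.INTER_CUBIC))
```

```text
0.564605976218525 [-0.7   0.11 -1.19] 12.8583
w4 tcp [ 0.6751 -0.2313  0.2501] t 16.17
0.5663309014377029
```

View pics/w4c.png

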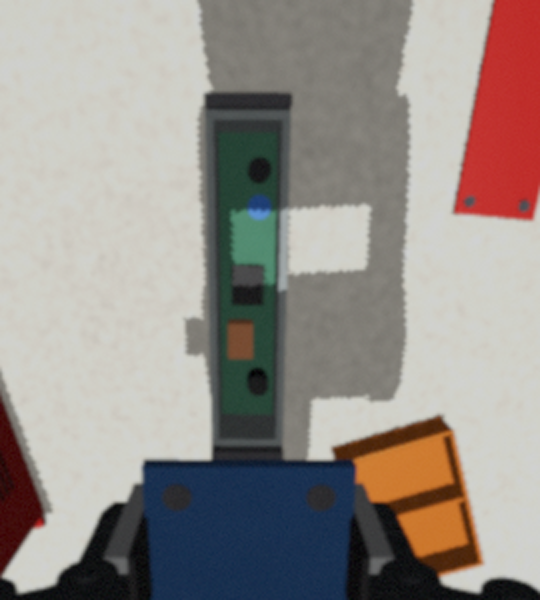

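View pics/s4.png

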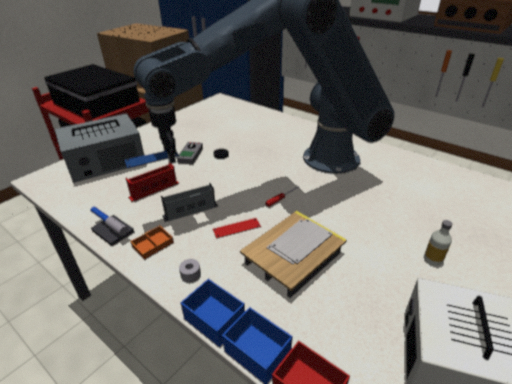

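The panel hangs level in the jaws, and the plates are still on the riser (scene view). I'll enlarge the housing ends.

Run:
```python
import cv2,numpy as np
im=cv2.imread("pics/w4.png")
a=cv2.resize(im[35:85,222:287],None,fx=9,fy=9,interpolation=cv2.INTER_CUBIC)
b=cv2.resize(im[190:240,222:287],None,fx=9,fy=9,interpolation=cv2.INTER_CUBIC)
cv2.imwrite("pics/w4a.png",a);cv2.imwrite("pics/w4b.png",b)
```

```text
(no output)
```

View pics/w4a.png

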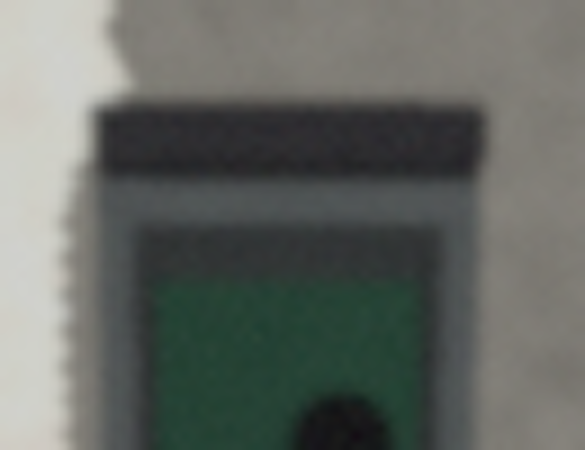

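View pics/w4b.png

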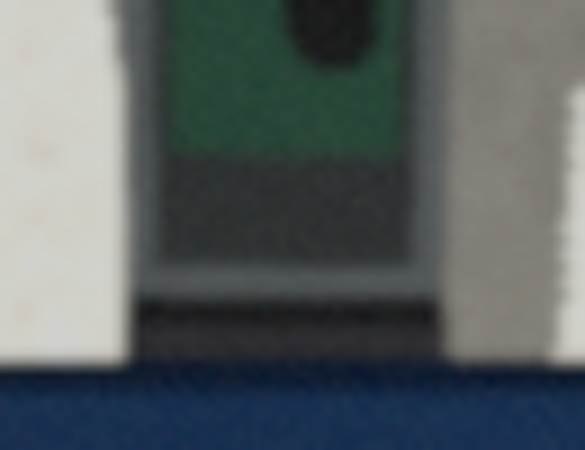

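Run:
```python
from h import *
d=dict(np.load("w4.npz"));T=d["T"]
o=(1/9-1)/2
a=lambda p:np.array(p)/9+[222,35]+o
b=lambda p:np.array(p)/9+[222,190]+o
C=ray_plane(d,np.r_[a([(102,178),(479,178)]),b([(440,299),(134,299)])],.08,T)
print(C.round(4),C.mean(0).round(4))
for i in range(4):
    v=C[(i+1)%4]-C[i];print(np.linalg.norm(v).round(4),np.arctan2(v[1],v[0]).round(4))
m1=C[:2].mean(0);m2=C[2:].mean(0);v=m2-m1;print("axis",np.arctan2(v[1],v[0]))
# panel in tool frame from w3 and w4: front corners
d3=dict(np.load("w3.npz"))
I=d["mount"]
def tool_pts(uv,depthz):  # plane tool z=depthz
    uv=np.array(uv,float);c=np.c_[(uv[:,0]-d["cx"])/d["fx"],(uv[:,1]-d["cy"])/d["fy"],np.ones(len(uv))]@I[:3,:3].T
    s=(depthz-I[2,3])/c[:,2];return I[:3,3]+c*s[:,None]
for zt in(-.003,.0,.003): print(tool_pts([(144/2+130-.25,462/2-.25),(355/2+130-.25,462/2-.25)],zt).round(4).tolist())
dep=d["depth"];print(dep[240:275:8,215:300:20])
```

```text
[[ 0.5557 -0.1961  0.08  ]
 [ 0.5725 -0.1609  0.08  ]
 [ 0.7264 -0.2355  0.08  ]
 [ 0.7099 -0.2699  0.08  ]] [ 0.6411 -0.2156  0.08  ]
0.039 1.1246
0.171 -0.4512
0.0382 -2.0175
0.171 2.6948
axis -0.44897144016777074
[[0.0252, -0.0244, -0.003], [0.0252, 0.0243, -0.003]]
[[0.0238, -0.025, 0.0], [0.0238, 0.0249, 0.0]]
[[0.0224, -0.0256, 0.003], [0.0223, 0.0255, 0.003]]
[[0.13198659 0.13115595 0.13189276 0.13309965 0.13185617]
 [0.13430284 0.13324821 0.13373801 0.13286376 0.13255483]
 [0.13392647 0.1360519  0.1353143  0.13329902 0.13551076]
 [0.13575917 0.13687725 0.13617212 0.13620482 0.13647199]
 [0.13821742 0.13778864 0.13901678 0.13771918 0.13786909]]
```

Run:
```python
from h import *
import cv2
d=np.load("top0.npz")
c=np.array([.6411,-.2156]);y=-.449;ax=np.array([np.cos(y),np.sin(y)]);n=np.array([-ax[1],ax[0]])
P=np.array([[*(c+a*ax*.085+b*n*.02),.08] for a,b in((1,1),(1,-1),(-1,-1),(-1,1))])
uv=proj(d,P);print(uv.round(1))
im=cv2.resize(d["pixels"][115:195,290:350,::-1],None,fx=8,fy=8,interpolation=cv2.INTER_CUBIC)
cv2.polylines(im,[np.int32((uv-[290,115]+.44)*8)],True,(0,255,255),1)
cv2.imwrite("pics/chk.png",im)
```

```text
[[327.4 126.5]
 [338.3 132. ]
 [315.2 177.7]
 [304.2 172.1]]
```

View pics/chk.png

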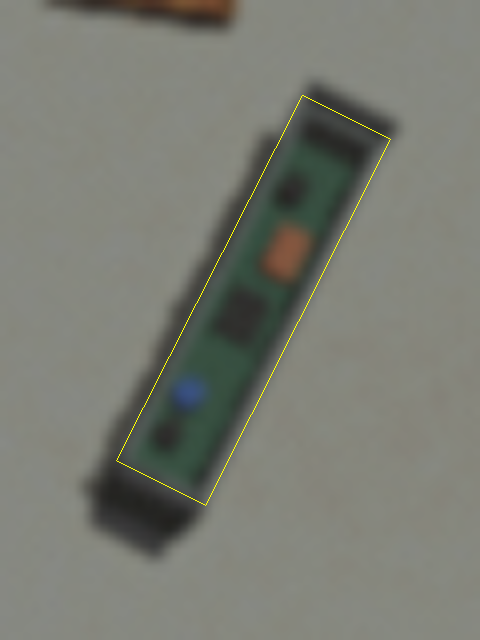

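The wrist-based rim (171 × 39 mm against the nominal 170 × 40) overlays the top view to within ~1 px. Moving above the seat for a look before lowering.

Run:
```python
from look import *
c=np.array([.6411,-.2156]);y=-.449;ax=np.array([np.cos(y),np.sin(y)])
p=c-.0553*ax;q=down(np.pi/2+y)
r.move_linear([*p,.15],rot=q,vel=.2)
r.move_linear([*p,.102],vel=.1)
r.sleep(.3)
d=look("w5");print(r.current_opening(),np.round(r.current_contact_force(),2))
cv2.imwrite("pics/w5c.png",cv2.resize(d["pixels"][150:384,130:380,::-1],None,fx=2.5,fy=2.5,interpolation=cv2.INTER_CUBIC))
t=optics.get_image("top");np.savez("top5.npz",**t)
cv2.imwrite("pics/t5c.png",cv2.resize(t["pixels"][105:205,280:370,::-1],None,fx=6,fy=6,interpolation=cv2.INTER_CUBIC))
s=optics.get_image("scene")
cv2.imwrite("pics/s5c.png",cv2.resize(s["pixels"][150:250,120:250,::-1],None,fx=6,fy=6,interpolation=cv2.INTER_CUBIC))
```

```text
w5 tcp [ 0.5915 -0.1917  0.1025] t 18.03
0.5667987201180525 [-0.12  0.82 -1.1 ]
```

View pics/w5c.png

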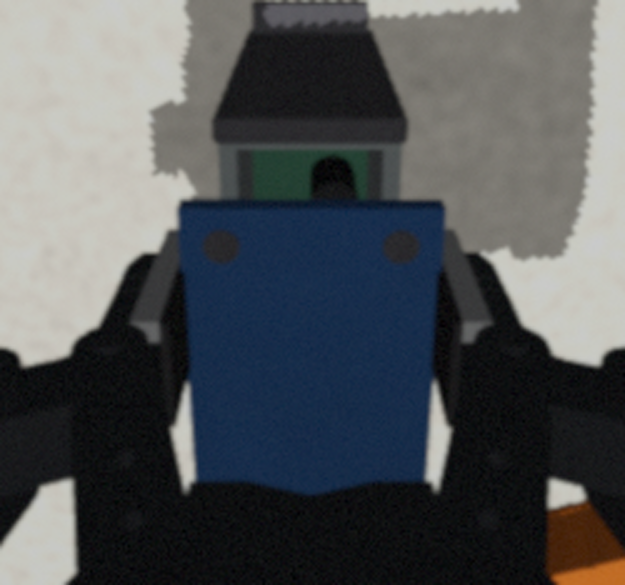

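View pics/s5c.png

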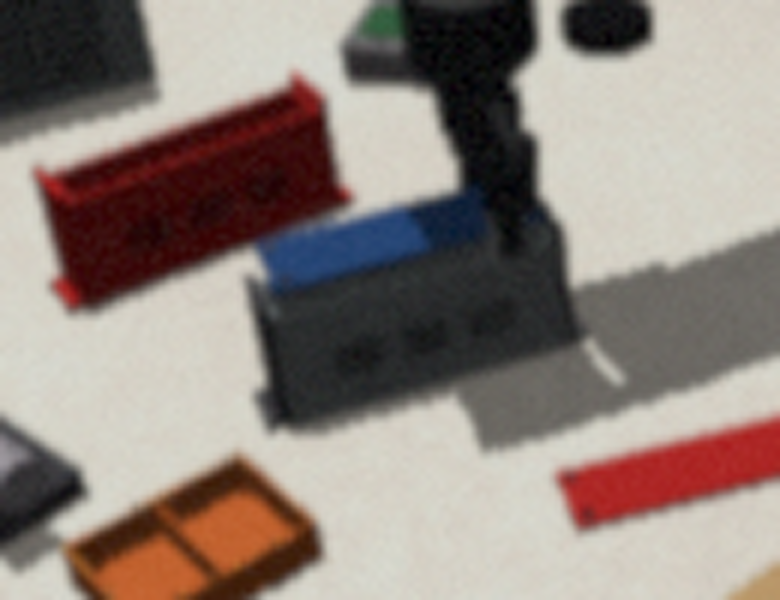

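View pics/t5c.png

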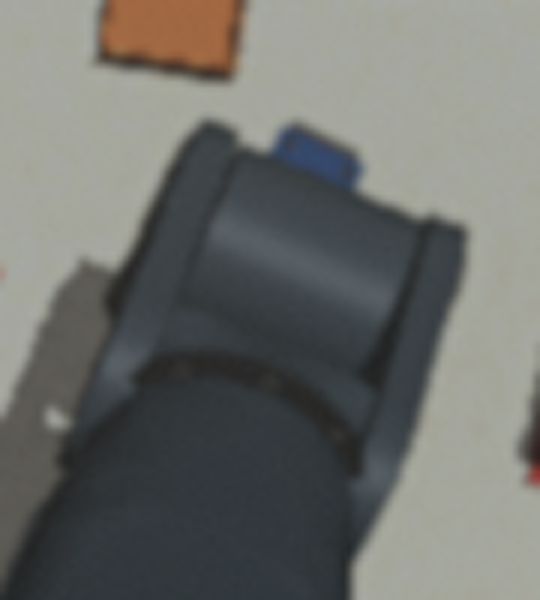

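Run:
```python
from h import *
d=dict(np.load("w5.npz"));T=d["T"]
c=lambda p:np.array(p)/2.5+[130,150]-.3
Ti=np.linalg.inv(T)
Pf=ray_plane(d,c([(181,204),(443,204)]),.105,T);Ch=ray_plane(d,c([(216,142),(404,142)]),.088,T);Co=ray_plane(d,c([(214,120),(407,120)]),.088,T)
rim=ray_plane(d,c([(218,175),(401,175)]),.08,T)
y=-.449;ax=np.array([np.cos(y),np.sin(y)]);n=np.array([-ax[1],ax[0]]);o=np.array([.6411,-.2156])
for nm,X in(("panel front",Pf),("cheek in",Ch),("cheek out",Co),("rim",rim)):
    print(nm,((X[:,:2]-o)@ax).round(4),((X[:,:2]-o)@n).round(4))
```

```text
panel front [-0.0798 -0.0798] [-0.0243  0.0243]
cheek in [-0.0857 -0.0856] [-0.0197  0.0189]
cheek out [-0.0904 -0.0904] [-0.0199  0.0193]
rim [-0.0748 -0.0748] [-0.0207  0.0197]
```

The panel front is at −79.8 mm, the cheek's inner face at −85.6 mm, and the lateral offset is ≤0.5 mm. Lowering gently with force feedback.

Run:
```python
from look import *
c=np.array([.6411,-.2156]);y=-.449;ax=np.array([np.cos(y),np.sin(y)])
p=c-.0553*ax
r.sleep(.1);f0=np.array(r.current_contact_force())
r.move_linear([*p,.086],vel=.05)
z=.085
while True:
    r.move_linear([*p,z],vel=.02)
    f=np.array(r.current_contact_force())-f0
    print(round(z,4),f.round(2),np.round(r.current_torque(),2),round(r.current_tool_pos()[2],4),round(r.current_t(),2))
    if f[2]>2 or z<.0785: break
    z-=.0007
d=look("w6")
s=optics.get_image("scene")
cv2.imwrite("pics/s6c.png",cv2.resize(s["pixels"][150:250,120:250,::-1],None,fx=6,fy=6,interpolation=cv2.INTER_CUBIC))
```

```text
0.085 [ 1.15  0.31 -0.67] [0.03 0.08 0.02] 0.0851 18.95
0.0843 [ 1.2   0.23 -0.01] [ 0.03  0.03 -0.04] 0.0843 19.2
0.0836 [ 1.4  -0.86 -0.79] [ 0.05  0.05 -0.01] 0.0835 19.45
0.0829 [ 1.23 -0.49 -0.28] [-0.02 -0.01 -0.01] 0.0829 19.7
0.0822 [1.2  0.03 0.2 ] [ 0.   -0.05  0.07] 0.0822 19.95
0.0815 [-0.92  0.98  5.56] [0.16 0.25 0.06] 0.082 20.2
w6 tcp [ 0.5915 -0.1917  0.082 ] t 20.25
```

View pics/s6c.png

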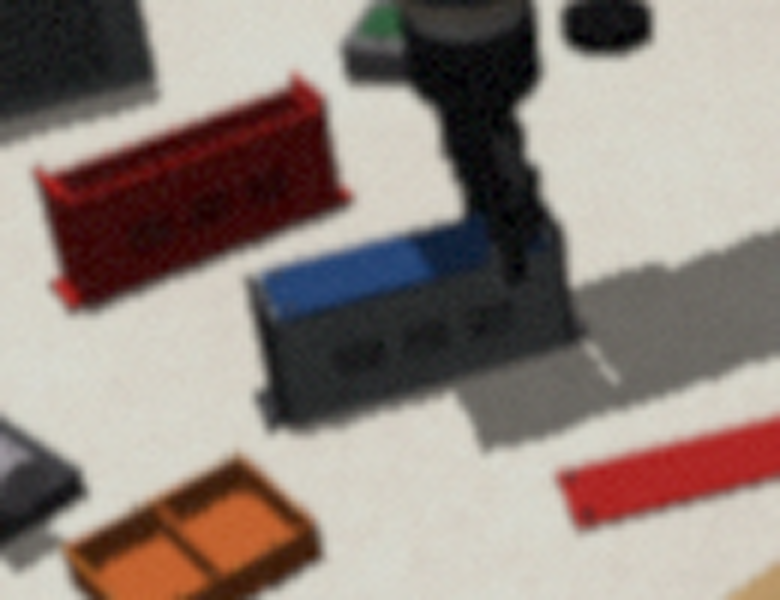

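View pics/w6.png

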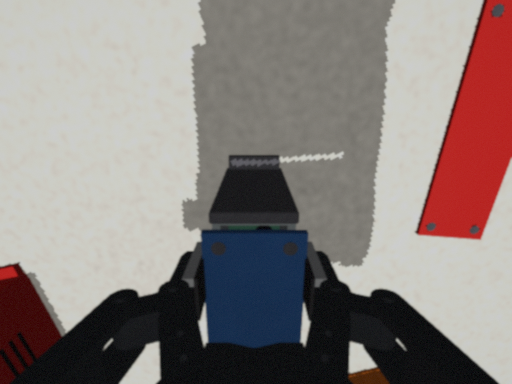

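Contact came at the expected height, with the panel lying between the cheeks. Releasing, retreating up and checking.

Run:
```python
from look import *
c=np.array([.6411,-.2156]);y=-.449;ax=np.array([np.cos(y),np.sin(y)])
p=c-.0553*ax
r.set_gripper(.78)
print(r.current_opening(),np.round(r.current_contact_force(),2))
r.move_linear([*p,.16],vel=.1)
r.move_linear([*(c+.05*ax),.25],vel=.25)
r.sleep(.3)
d=look("w7")
cv2.imwrite("pics/w7c.png",cv2.resize(d["pixels"][20:240,170:340,::-1],None,fx=2.7,fy=2.7,interpolation=cv2.INTER_CUBIC))
s=optics.get_image("scene");cv2.imwrite("pics/s7.png",s["pixels"][:,:,::-1])
```

```text
0.7814365184995801 [-0.15  0.21 -1.03]
w7 tcp [ 0.6857 -0.237   0.2496] t 22.6
```

View pics/w7c.png

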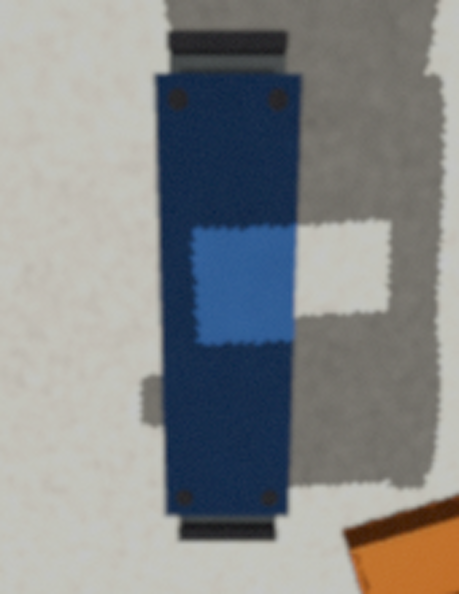

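View pics/s7.png

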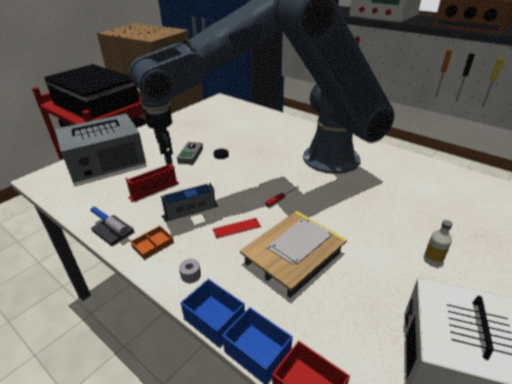

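Run:
```python
from h import *
import cv2
d=dict(np.load("w7.npz"));T=d["T"]
k=2.7;c=lambda p:np.array(p)/k+[170,20]+(1/k-1)/2
y=-.449;ax=np.array([np.cos(y),np.sin(y)]);n=np.array([-ax[1],ax[0]]);o=np.array([.6411,-.2156])
f=lambda X:np.c_[(X[:,:2]-o)@ax,(X[:,:2]-o)@n].round(4).tolist()
P=ray_plane(d,c([(156,74),(301,74),(288,515),(166,515)]),.084,T);print("panel",f(P),f(P.mean(0)[None]))
for i in(1,3):
    v=P[(i+1)%4]-P[i];print(np.linalg.norm(v),np.arctan2(v[1],v[0]))
print("near cheek base",f(ray_plane(d,c([(170,54),(287,54)]),.08,T)))
print("far cheek base",f(ray_plane(d,c([(180,521),(275,521)]),.08,T)))
print("outer cheek tops",f(ray_plane(d,c([(168,32),(288,32),(275,540),(179,540)]),.088,T)))
im=d["pixels"][:,:,::-1]
cv2.imwrite("pics/w7a.png",np.vstack([cv2.resize(im[25:60,222:290],None,fx=8,fy=8,interpolation=3),cv2.resize(im[195:230,222:290],None,fx=8,fy=8,interpolation=3)]))
```

```text
panel [[-0.0789, -0.0241], [-0.0789, 0.0248], [0.0808, 0.0243], [0.0807, -0.0249]] [[0.0009, 0.0]]
0.15961947352790007 -0.45166216805633935
0.15959417290906083 2.6873785520632083
near cheek base [[-0.0856, -0.0195], [-0.0856, 0.0202]]
far cheek base [[0.0849, -0.0196], [0.085, 0.0194]]
outer cheek tops [[-0.0905, -0.0195], [-0.0905, 0.0198], [0.09, 0.019], [0.09, -0.0196]]
```

View pics/w7a.png

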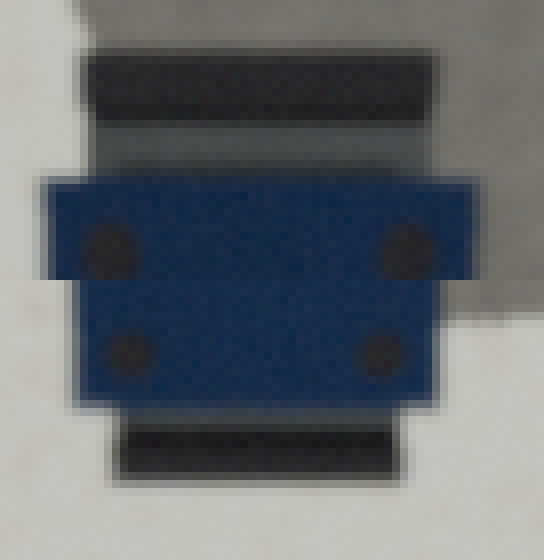

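Run:
```python
from look import *
t=optics.get_image("top")["pixels"];t0=np.load("top0.npz")["pixels"]
f=lambda im:im[105:270,50:440,::-1]
cv2.imwrite("pics/t7.png",cv2.resize(np.vstack([f(t0),f(t)]),None,fx=1.8,fy=1.8,interpolation=3))
```

```text
(no output)
```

View pics/t7.png

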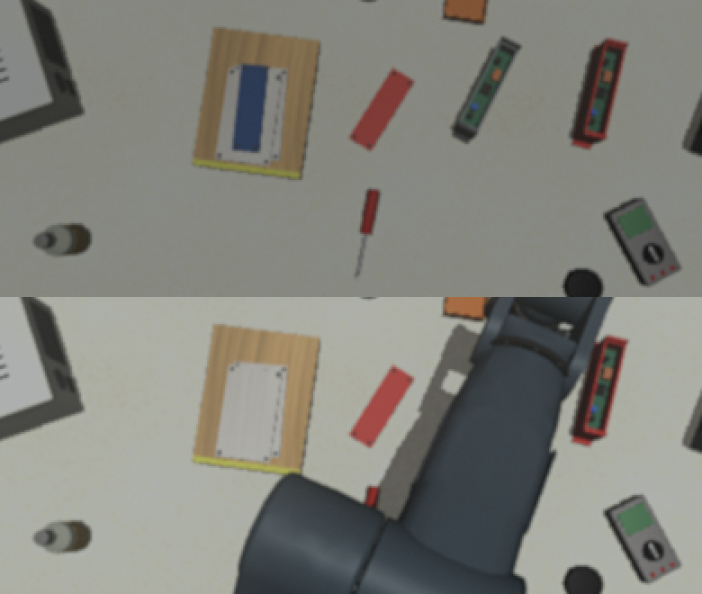

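The before/after top views show the plates, riser, bottle, meter and the visible part of the screwdriver where they were. Handing in.

Run:
```python
from cell import r
print(r.current_t(),r.current_contact_force());print(r.hand_in())
```

```text
22.7 [-0.3593612   0.30928584 -0.10332851]
the job is handed in; nothing more can be done
None
```

The blue panel now lies closed on the grey housing between the cheeks, and the job was handed in at 22.7 s of the 51 s allowed.

- **Slide:** I pressed on the panel with about 11 N and slid it 86 mm, until it overhung the yellow edge by 50 mm.
- **Pinch and lift:** I pinched the overhanging end across its 50 mm width and lifted it off with no sign of slipping.
- **Placing:** I lowered it onto the rim until I felt about 5 N of contact, let go and backed the gripper away.

**Panel fit:** In the last wrist view the panel lies flat. It is centred across the housing to within 0.5 mm and square to about 0.003 rad. Lengthways it sits about 1 mm off centre towards the far end, leaving gaps of roughly 6.7 and 4.2 mm to the cheeks.

**Other objects:** In the before and after views, the two plates, the bottle and the meter are where they started. The arm hid part of the screwdriver in the last top view; what can be seen of it has not moved.

**Disagreement:** My first top-view estimate of the housing centre was about 12 mm off, because I misread a cheek's outer face as its top. The wrist view corrected it before placing, and projecting that result back onto the top image agreed to about 1 pixel.

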